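# Seat the sintered disc in the filter stand and close the keeper

## Task

Push the loose sintered disc across the deck of the filter stand until it drops flat into the round recess; do not pick it up. Then push the keeper round by its upright pin until it meets its stop over the seated disc. Leave the bottle, beaker and stopper where they stand, and finish with the robot clear of everything.

Things in the scene. Friction and masses are not known exactly. Their poses are not given: they have to be found in the camera images.
- stand: Fixed white plastic filter stand on the bench: a flat plate 155 mm (its x) by 225 mm (its y), 25 mm thick. Its origin lies on the bench directly below the centre of the recess; its z is up. In its own frame the plate runs from x -65 to +90 mm and from y -135 to +90 mm, and its top (the deck) is at z 25 mm. The keeper's pivot is at x 65 mm, y 0.
- recess (a point): Centre of the round recess, at the level of the deck (25 mm above the bench). The recess is 54 mm across and 8 mm deep with a flat floor and a plain edge (no raised lip). Axes as those of the stand.
- frit_center (a point): Centre (half-way up) of the loose sintered-steel disc, 50 mm across and 8 mm thick, about 60 to 110 g, lying flat on the deck at the stand's -y side of the recess (its centre then stands 4 mm above the deck). Seated, it lies flat, with its top flush with the deck and its centre 4 mm below it.
- frit: The same disc; origin at the centre of its underside, z is its own axis (up when it lies flat).
- keeper_pin (a point): Point on the axis of the keeper's upright black pin (12 mm across), 26 mm above the deck; the pin's top is 37 mm above the deck. The keeper is a flat aluminium bar 14 mm wide, from 3 to 9 mm above the deck, so it passes over a seated disc only. The pin is 75 mm from the pivot; the bar ends 11 mm beyond it. The pivot's head is 20 mm across, 13 mm above the deck.
- keeper (a joint): Angle of the keeper about its vertical pivot, counter-clockwise seen from above (rad): at 0 it is parked, pointing from the pivot along the stand's +y; at 1.571 it meets its stop and points along the stand's -x, across the recess. It turns with light friction (under 1 N at the pin) and stays where it is left.
- reagent: Amber reagent bottle, 68 mm across and 130 mm tall, standing on the bench to the left (+y) of the stand; origin at the centre of its underside. To be left alone.
- beaker: Glass beaker, 70 mm across and 85 mm tall, standing on the bench to the right (-y) of the stand; origin at the centre of its underside. To be left alone.
- stopper: Black rubber stopper, 46 mm across and 34 mm tall, standing on the bench beyond the stand (+x); origin at the centre of its underside. To be left alone.
Things that resemble listed ones, but are neither listed nor needed, are in the scene too. What is meant by the frit is not green, and is the smaller of those in its own colour.

How it is judged:
On the way, in this order (a step that is already met when the one before it is completed fails the run):
1. the disc lies flat in the recess, with the keeper not yet over it (horizontal distance between frit_center and recess below 0.005 m and z of frit_center in the frame of stand below 0.0225 m and angle between frit's own z axis and vertical below 0.06 rad and value of joint keeper below 1.2 rad), for 0.2 s.
2. the keeper is at its stop over the seated disc (horizontal distance between frit_center and recess below 0.005 m and z of frit_center in the frame of stand below 0.0225 m and angle between frit's own z axis and vertical below 0.06 rad and value of joint keeper above 1.47 rad), for 0.2 s.
At the end, for the whole second after the job is handed in: The disc lies at rest in the recess, within 5 mm of its centre, tilted less than 0.06 rad, its top within 1.5 mm of the deck; the keeper is within 0.1 rad of its stop (above 1.47 rad) (all of step 2 and linear speed of frit below 0.02 m/s); the robot touches nothing.
It fails at once if the disc is lifted more than 8 mm above its resting height on the deck, or tipped up by more than 0.6 rad (height (world z) of frit_center above 0.037 m or angle between frit's own z axis and vertical above 0.6 rad).
It fails at once if the amber bottle is moved more than 20 mm or tipped (distance of reagent from where it was at the start of the episode above 0.02 m or angle between reagent's own z axis and vertical above 0.3 rad).
It fails at once if the beaker is moved more than 20 mm or tipped (distance of beaker from where it was at the start of the episode above 0.02 m or angle between beaker's own z axis and vertical above 0.3 rad).
It fails at once if the rubber stopper is moved more than 20 mm or tipped (distance of stopper from where it was at the start of the episode above 0.02 m or angle between stopper's own z axis and vertical above 0.3 rad).
It also fails if it takes over 51 s, if anything falls off the work surface, if the arm or the gripper's body presses on something with over 40 N, if the wrist force passes 120 N, or if a joint passes its speed limit or range.

## Robot

A 6-joint arm with a two-finger parallel gripper is mounted at the origin on the work surface. World frame = base frame: x ahead of the robot, y to its left, z up, the work surface at z = 0. Lengths are in m, angles in rad, forces in N, time in s.
With the tool pointing down it reaches from about 0.35 to 0.975 m from the base axis. Payload 4.9 kg.
Tool frame: the origin (TCP) lies at the very end of the fingers, on their centre line; the grasp point (between the pads) lies 19 mm behind it; x points along the fingers, y is the direction in which the jaws open and shut, and the axes are right-handed (so a half turn about x gives the same grasp; the last joint's range is limited). The gripper opens to 85 mm and grips with 20 to 120 N. Pads are 22 mm wide; open, the fingers measure 114 mm over their backs; the gripper's body (76 mm by 85 mm) begins 54 mm behind the grasp point. The pads swing forward as they close: fully open they stand 13 mm farther back than shut.
Start: joints at [-1.421, 0.053, 1.613, -0, 1.476, -0.119], TCP at [0.166, -0.603, 0.231] pointing down, gripper open.
Joint ranges: [-3.01, 3.01], [-1.01, 2.22], [0.06, 2.58], [-1.02, 4.17], [0.09, 2.62], [-3.14, 3.14]. Speed limits (rad/s): [2.57, 2.57, 3.14, 3.14, 3.14, 3.14].

## Interface

Orientations are given as a rotation vector (axis times angle).
In Python, from station import ctrl, get_image, calibration, finish_job, search_frame, cut_out, mark_of gives the robot as it stands. The module is installed in compiled form; this text tells all that it offers.
- The arm moves only by the tool arm_command, never from a script. Its argument "plan" is a list that holds one entry, the list of rows, each a list of 7 numbers: the shift along the tool's x, y, z in m, then the turn, a rotation vector about the tool's x, y, z in degrees, then the finger opening in m, from 0 to 0.0854. A call has 1 to 20 rows; each row shifts and turns the pose as measured when the row begins, along the tool's axes as they then stand; what a row does not reach is not made up. A row lasts 1/12 s, in which the tool goes at most 41.7 mm and 7.16 degrees, less where a joint would pass 70% of its speed; a pose out of reach is approached as far as the arm can. A call with a gripper value outside its range is refused whole. The fingers move at their own pace and stop on an object; "squeeze" is the grip in N (left out, the last holds). Time passes only in rows, so rows that do not move let the fingers close. It gives the time, the measured TCP pose, the force and the opening at its end, in the units of the state.
- ctrl.get_obs(): the state, without advancing time (a new reading comes with each control period).
- get_image(name): name is "scene" or "top" or "wrist"; returns the picture (400x640x3 uint8, red, green, blue); there is no depth.
- calibration(name): a dict with "fx", "fy", "cx", "cy" (pixels), "k1" (the pictures are not rectified: a ray, as slopes to the right and down, at radius r is drawn at 1 + k1 r^2 times it, then the intrinsics apply), "cam_to_world" (4x4, takes a point from camera to world coordinates); the wrist camera has in their place "hand_eye" (4x4, takes a point from camera to tool coordinates, whose origin is the TCP and whose axes are the tool frame's). Camera axes: x right, y down, z forward; pixel columns grow to the right and rows downward; lengths in m; the calibration is good to about 2 mm. A picture is of the moment at which its call begins: read the wrist's pose just before it. calibration takes no time and is no camera call.
- finish_job(): hands the job in, once; it reports no verdict.
Trained networks look in the newest picture that a camera, given by its name, has taken for a name from the list of things; names that differ only in an ending like _2 or _b are one class to them, and where a whole thing is asked for, a point or a joint stands for the part that bears it (a point fixed in the world has none). Each returns a list of dicts, best first, with "conf" (0 to 1); they miss things now and then, are a little off and sometimes report something else, mostly with a low value. They report only what shows in the picture. A call takes as long as a camera call. They do not tell look-alikes from the thing itself.
- search_frame(camera, thing): "at" ([x, y, z] in m, in the coordinates of the camera as it stood for that picture, good to about 4 mm: the middle of the surface that is visible of it).
- cut_out(camera, thing): "mask" (400x640 bool, what is visible of it).
- mark_of(camera, thing): "at" ([x, y, z] in m, in the coordinates of the camera as it stood for that picture, good to about 4 mm: a listed point, or the origin of a listed thing).
The state is a dict: "t": time; "q": joint angles; "dq": joint speeds; "effort": joint torques, N m; "tool_pos": TCP position; "tool_rot": TCP orientation; "contact_force": force on the tool from outside, world axes, zero at the start; "wrist_torque": the same for the moment, N m; "opening": finger opening in m.
Only numpy, scipy, OpenCV 4.12 (cv2) and the standard library are available. Lean on these libraries where they do the work, as an engineer would, in place of code of your own. Each camera call takes 0.05 s, during which the arm holds its last target. There are 200 camera calls.

## Working session

There is one attempt and no reset: what is moved stays moved. The work goes in short steps, Python scripts to look and compute and a tool call to move; the robot and the scene stay as the last step left them, time stands still between calls to the robot, and variables do not carry over. Pictures are saved under pics/ and viewed, about 8 in all and at most 12, crops included, and the job is handed in when it is done.

Besides the shell and the picture viewer there is one more tool, called after "Emit:" by a JSON object that holds its "api" and its "payload", one argument or row to a line. arm_command: Moves the arm, as the interface text tells. Its arguments: {"type":"object","properties":{"plan":{"type":"array","items":{"type":"array","items":{"type":"array","items":{"type":"number"}}}},"squeeze":{"type":"number"}},"required":["plan"]}

```bash
mkdir -p pics; cat > h.py <<'E'
import numpy as np, cv2
from scipy.spatial.transform import Rotation as R
from station import *
def cam(name,o=None):
    c=calibration(name)
    if name=="wrist":
        o=o or ctrl.get_obs(); T=np.eye(4);T[:3,:3]=R.from_rotvec(o["tool_rot"]).as_matrix();T[:3,3]=o["tool_pos"]
        return c,T@np.array(c["hand_eye"])
    return c,np.array(c["cam_to_world"])
def w(T,p): return T[:3,:3]@np.array(p)+T[:3,3]
def proj(c,T,P):
    p=T[:3,:3].T@(np.array(P)-T[:3,3]); s=p[:2]/p[2]; s=s*(1+c["k1"]*(s@s)); return s*[c["fx"],c["fy"]]+[c["cx"],c["cy"]]
def ray(c,T,uv,z):
    d=(np.array(uv,float)-[c["cx"],c["cy"]])/[c["fx"],c["fy"]]; s=d.copy()
    for _ in range(20): s=d/(1+c["k1"]*(s@s))
    v=T[:3,:3]@np.r_[s,1]; return T[:3,3]+v*(z-T[2,3])/v[2]
def save(im,f): cv2.imwrite("pics/"+f,im[:,:,::-1])
E
python3 - <<'E'
from h import *
np.set_printoptions(precision=4,suppress=True)
print(ctrl.get_obs())
ims=[]
for n in ["top","scene"]:
    im=get_image(n); ims.append(im); c,T=cam(n); print(n,T[:3,3],c["fx"])
    for k in ["stand","recess","frit","frit_center","keeper_pin","keeper","reagent","beaker","stopper"]:
        for d in mark_of(n,k)[:4]:
            p=w(T,d["at"]); print(k,round(d["conf"],2),p,proj(c,T,p).round())
save(ims[0],"top.png"); save(ims[1],"scene.png")
E
```

```text
{'t': 0.0, 'q': array([-1.421 ,  0.0534,  1.6143, -0.    ,  1.476 , -0.119 ]), 'dq': array([ 0.0006, -0.0004,  0.0006, -0.0006,  0.0013, -0.0017]), 'effort': array([  0.    , -39.3683, -37.0175,  -0.0001,   0.0071,   0.    ]), 'tool_pos': array([ 0.1659, -0.6019,  0.2301]), 'tool_rot': array([ 2.0786,  0.2832, -2.0787]), 'contact_force': array([-0.1568,  0.0624, -0.4851]), 'wrist_torque': array([ 0.0138, -0.0378, -0.0057]), 'opening': 0.08511509973101525}
top [ 0.3767 -0.0165  1.1901] 445.04049322985423
stand 0.76 [ 0.5653  0.1126 -0.0019] [275. 217.]
recess 0.93 [0.561  0.112  0.0297] [274. 217.]
frit 0.74 [ 0.5362  0.3559 -0.001 ] [184. 230.]
frit 0.67 [0.5717 0.0448 0.0288] [300. 212.]
frit 0.54 [ 0.4305  0.0147 -0.0024] [312. 267.]
frit_center 0.73 [0.4315 0.0204 0.0074] [310. 266.]
frit_center 0.68 [ 0.5478 -0.0933  0.0031] [352. 222.]
frit_center 0.62 [0.5693 0.0455 0.0294] [299. 213.]
keeper_pin 0.56 [0.6237 0.1882 0.051 ] [244. 192.]Traceback (most recent call last):
  File "<stdin>", line 8, in <module>
ValueError: it knows: beaker, frit, frit_center, keeper_pin, reagent, recess, stand, stopper
```

```bash
python3 - <<'E'
from h import *
np.set_printoptions(precision=4,suppress=True)
ims=[]
for n in ["top","scene"]:
    im=get_image(n); ims.append(im); c,T=cam(n); print(n,T[:3,3],c["fx"])
    for k in ["keeper_pin","reagent","beaker","stopper"]+(["stand","recess","frit","frit_center"] if n=="scene" else []):
        for d in mark_of(n,k)[:4]:
            p=w(T,d["at"]); print(k,round(d["conf"],2),p,proj(c,T,p).round())
save(cv2.resize(ims[0][120:320,140:400],(780,600),interpolation=cv2.INTER_CUBIC),"top.png"); save(ims[1],"scene.png")
E
```

```text
top [ 0.3767 -0.0165  1.1901] 445.04049322985423
keeper_pin 0.75 [0.6253 0.1869 0.054 ] [244. 192.]
reagent 0.79 [0.5385 0.3577 0.0017] [183. 229.]
beaker 0.67 [ 0.5635  0.1144 -0.0012] [274. 218.]
stopper 0.64 [0.7975 0.0081 0.0031] [312. 134.]
scene [1.2539 0.023  0.7923] 378.91327566824265
keeper_pin 0.72 [0.6233 0.1828 0.0495] [395. 206.]
reagent 0.57 [ 0.5336  0.3539 -0.0029] [450. 197.]
beaker 0.92 [ 0.5332 -0.4433  0.0016] [172. 183.]
stopper 0.79 [ 0.8043  0.0081 -0.0029] [323. 276.]
recess 0.89 [0.5665 0.11   0.0269] [365. 194.]
frit 0.78 [0.5732 0.0415 0.0234] [340. 196.]
frit 0.65 [ 0.5491 -0.0951 -0.004 ] [291. 194.]
frit 0.54 [ 0.4321  0.0158 -0.0001] [332. 166.]
frit_center 0.9 [ 0.5493 -0.0918  0.0083] [292. 191.]
frit_center 0.64 [0.5699 0.0402 0.03  ] [339. 193.]
frit_center 0.6 [0.4306 0.0118 0.0063] [331. 164.]
```

View pics/top.png

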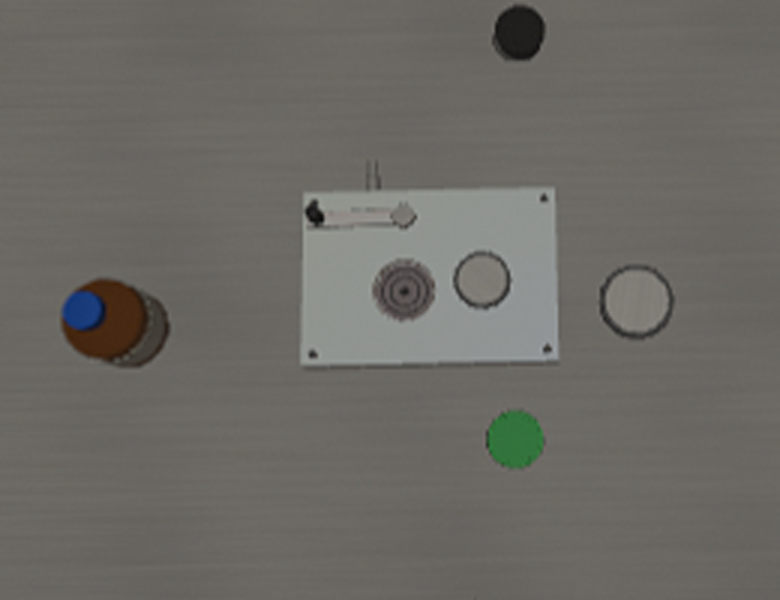

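View pics/scene.png

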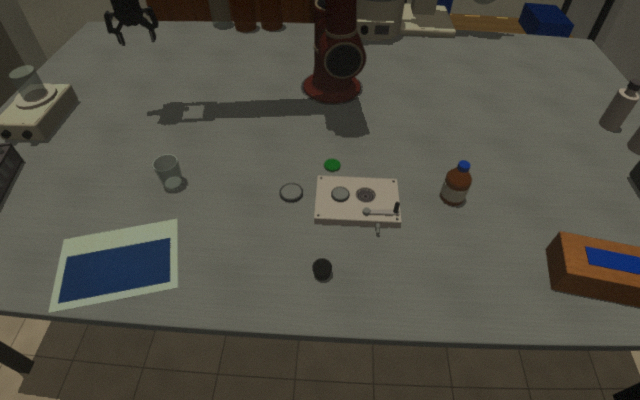

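The top crop shows three discs. One lies on the deck at (482,280), grey and about 48 mm across. A second is on the bench at (637,301), grey and larger, about 60 mm. The third is green, at (515,439). The frit is the one on the deck: it isn't green and it's the smaller of the two grey ones. The recess is at (404,291), the pivot at (403,215) and the pin at (315,212).

```bash
python3 - <<'E'
from h import *
np.set_printoptions(precision=4,suppress=True)
c,T=cam("top")
for k,u,v,z in [("c1",303,192,.025),("c2",555,187,.025),("c3",558,359,.025),("c4",301,364,.025),("recess",404,291,.025),("frit",482,279,.033),("pivot",403,215,.038)]:
    print(k,ray(c,T,(u/3+140-.33,v/3+120-.33),z))
o=ctrl.get_obs();print(o["t"],o["tool_pos"]);print(R.from_rotvec(o["tool_rot"]).as_matrix())
print(calibration("wrist"))
E
```

```text
c1 [0.6538 0.2023 0.025 ]
c2 [ 0.6534 -0.0233  0.025 ]
c3 [ 0.4992 -0.0225  0.025 ]
c4 [0.4998 0.2015 0.025 ]
recess [0.5621 0.1119 0.025 ]
frit [0.57   0.0426 0.033 ]
pivot [0.6279 0.1114 0.038 ]
1.0 [ 0.166  -0.6025  0.2313]
[[ 0.      0.2655 -0.9641]
 [-0.     -0.9641 -0.2655]
 [-1.      0.     -0.    ]]
{'fx': 280.97769643225877, 'fy': 280.97769643225877, 'cx': 322.1701308451737, 'cy': 194.71165506175026, 'k1': -0.0180621875482621, 'hand_eye': array([[ 0.0008, -0.3239,  0.9461, -0.1422],
       [ 1.    , -0.    , -0.0008, -0.0002],
       [ 0.0003,  0.9461,  0.3239, -0.0836],
       [ 0.    ,  0.    ,  0.    ,  1.    ]])}
```

Emit:
{"api": "arm_command", "payload": {
  "plan": [
    [[0.0015, -0.024, -0.0277, 0, 0, 0, 0.036], [0.0015, -0.024, -0.0277, 0, 0, 0, 0.036], [0.0015, -0.024, -0.0277, 0, 0, 0, 0.036], [0.0015, -0.024, -0.0277, 0, 0, 0, 0.036], [0.0015, -0.024, -0.0277, 0, 0, 0, 0.036], [0.0015, -0.024, -0.0277, 0, 0, 0, 0.036], [0.0015, -0.024, -0.0277, 0, 0, 0, 0.036], [0.0015, -0.024, -0.0277, 0, 0, 0, 0.036], [0.0015, -0.024, -0.0277, 0, 0, 0, 0.036], [0.0015, -0.024, -0.0277, 0, 0, 0, 0.036], [0.0015, -0.024, -0.0277, 0, 0, 0, 0.036], [0.0015, -0.024, -0.0277, 0, 0, 0, 0.036], [0.0015, -0.024, -0.0277, 0, 0, 0, 0.036], [0.0015, -0.024, -0.0277, 0, 0, 0, 0.036], [0.0015, -0.024, -0.0277, 0, 0, 0, 0.036], [0.0015, -0.024, -0.0277, 0, 0, 0, 0.036], [0.0015, -0.024, -0.0277, 0, 0, 0, 0.036], [0.0015, -0.024, -0.0277, 0, 0, 0, 0.036], [0.0015, -0.024, -0.0277, 0, 0, 0, 0.036], [0.0015, -0.024, -0.0277, 0, 0, 0, 0.036]]
  ]
}}

```text
t: 2.67
tool_pos: [0.5895, 0.0283, 0.2019]
tool_rot: [2.09, 0.256, -2.071]
contact_force: [0.5, -0.0, 0.5]
opening: 0.0358
```

Emit:
{"api": "arm_command", "payload": {
  "plan": [
    [[0, 0, 0, -7, 0, 0, 0.036], [0, 0, 0, -7, 0, 0, 0.036], [0, 0, 0, -7, 0, 0, 0.036], [0, 0, 0, -7, 0, 0, 0.036], [0, 0, 0, -7, 0, 0, 0.036], [0, 0, 0, -7, 0, 0, 0.036], [0, 0, 0, -7, 0, 0, 0.036], [0, 0, 0, -7, 0, 0, 0.036], [0, 0, 0, -7, 0, 0, 0.036], [0, 0, 0, -7, 0, 0, 0.036], [0, 0, 0, -7, 0, 0, 0.036], [0, 0, 0, 0, 0, 0, 0.036]]
  ]
}}

```text
t: 3.67
tool_pos: [0.593, 0.038, 0.2007]
tool_rot: [1.16, 1.227, -1.157]
contact_force: [-0.1, -0.4, 0.0]
opening: 0.0356
```

```bash
cat > see.py <<'E'
from h import *
import sys
np.set_printoptions(precision=4,suppress=True)
def see(names,f):
    o=ctrl.get_obs(); im=get_image("wrist"); c,T=cam("wrist",o)
    M=R.from_rotvec(o["tool_rot"]).as_matrix()
    print("t",o["t"],"tcp",o["tool_pos"],"zdir",np.degrees(np.arctan2(M[1,2],M[0,2])),"x",M[:,0],"F",o["contact_force"],"op",o["opening"],"q",o["q"])
    for k in names:
        for d in mark_of("wrist",k)[:3]:
            p=w(T,d["at"]); print(k,round(d["conf"],2),p,proj(c,T,p).round())
    if f: save(im,f)
if __name__=="__main__": see(["frit_center","recess","keeper_pin"],sys.argv[1])
E
python3 see.py w1.png
```

```text
t 3.6667 tcp [0.593  0.038  0.2007] zdir -86.24353338442819 x [ 0.0098 -0.0071 -0.9999] F [-0.0651 -0.4217  0.0277] op 0.035612717006450065 q [-0.0581 -0.0055  1.7236 -0.0066  1.4133 -0.1227]
frit_center 0.94 [0.57   0.0459 0.0279] [301. 166.]
frit_center 0.85 [0.4263 0.0177 0.0012] [187. 176.]
frit_center 0.72 [ 0.5445 -0.0953  0.0075] [279. 262.]
recess 0.97 [0.5597 0.1102 0.0225] [295. 107.]
keeper_pin 0.73 [0.6225 0.1886 0.0532] [364.  23.]
```

View pics/w1.png

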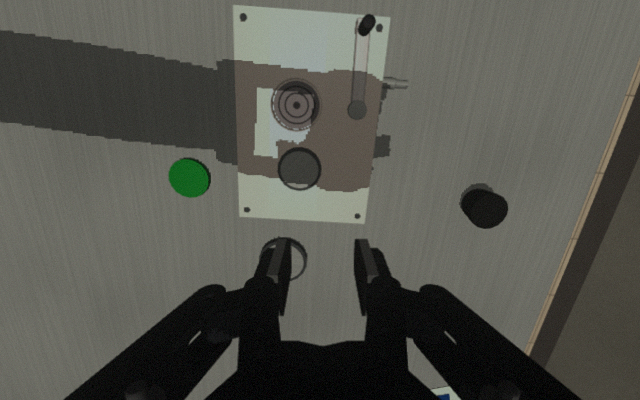

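In the wrist view the frit on the deck is at (300,169), the recess at (295,105) and the pin at (367,22). The fingertips are at about (280,243) and (363,243), and the big grey look-alike is half hidden behind the left finger.

```bash
python3 - <<'E'
from h import *
np.set_printoptions(precision=4,suppress=True)
im=cv2.imread("pics/w1.png"); cv2.imwrite("pics/w1c.png",cv2.resize(im[0:270,220:420],(592,800))[:600])
c,T=cam("wrist")
for k,uv,z in [("frit",(299.5,168.5),.033),("recess",(295.5,105.5),.025),("c",(234,6),.025),("c",(390,17),.025),("c",(239,217),.025),("c",(364.5,223),.025),("pivot",(356.5,109),.038)]: print(k,ray(c,T,uv,z))
M=T[:3,:3]@np.array(calibration("wrist")["hand_eye"])[:3,:3].T
print(M.T@(np.array([.571,.005,.1])-ctrl.get_obs()["tool_pos"]))
for k in["frit"]:
    get_image("wrist")
    d=cut_out("wrist",k)
    for e in d:
        ys,xs=np.nonzero(e["mask"]);uv=((xs.min()+xs.max())/2,(ys.min()+ys.max())/2);print(e["conf"],uv,ray(c,T,uv,.033),len(xs))
E
```

```text
frit [0.5685 0.0445 0.033 ]
recess [0.5613 0.1119 0.025 ]
c [0.4986 0.2014 0.025 ]
c [0.6518 0.2015 0.025 ]
c [ 0.4959 -0.023   0.025 ]
c [ 0.651  -0.0223  0.025 ]
pivot [0.6257 0.1127 0.038 ]
[ 0.1007 -0.0249  0.0308]
0.91 (np.float64(285.0), np.float64(258.0)) [ 0.5541 -0.0728  0.033 ] 554
0.86 (np.float64(189.5), np.float64(178.5)) [0.4434 0.0255 0.033 ] 1311
0.74 (np.float64(299.5), np.float64(168.0)) [0.5685 0.0451 0.033 ] 1524
```

View pics/w1c.png

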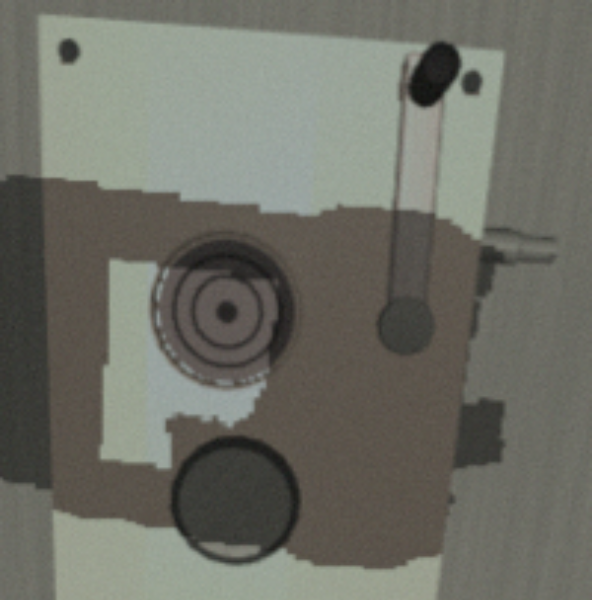

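Emit:
{"api": "arm_command", "payload": {
  "plan": [
    [[0.0235, -0.0036, 0.0063, 0, 0, 0, 0.036], [0.0235, -0.0036, 0.0063, 0, 0, 0, 0.036], [0.0235, -0.0036, 0.0063, 0, 0, 0, 0.036], [0.0235, -0.0036, 0.0063, 0, 0, 0, 0.036], [0.0235, -0.0036, 0.0063, 0, 0, 0, 0.036], [0.0235, -0.0036, 0.0063, -2, 0, 0, 0.036], [0, 0, 0, 0, 0, 0, 0.036], [0, 0, 0, 0, 0, 0, 0.036]]
  ]
}}

```text
t: 4.63
tool_pos: [0.5781, -0.0031, 0.0588]
tool_rot: [1.146, 1.231, -1.133]
contact_force: [0.3, 0.8, 1.4]
opening: 0.036
```

```bash
python3 see.py w2.png; python3 - <<'E'
from h import *
np.set_printoptions(precision=4,suppress=True)
o=ctrl.get_obs();c,T=cam("wrist",o);M=R.from_rotvec(o["tool_rot"]).as_matrix()
for x in(0,-.004,-.008):
  print(x,[proj(c,T,o["tool_pos"]+M@np.array([x,s*.018,-.011])).round() for s in(-1,1)])
for P in [(.5695,.044,.033),(.5628,.112,.025)]: print(M.T@(np.array(P)-o["tool_pos"]),proj(c,T,P))
im=cv2.imread("pics/w2.png"); cv2.imwrite("pics/w2c.png",cv2.resize(im[60:360,150:550],(800,600)))
E
```

```text
t 4.6333 tcp [ 0.5781 -0.0031  0.0588] zdir -84.86676944556311 x [ 0.0188 -0.0069 -0.9998] F [0.3304 0.8322 1.3783] op 0.03595049358215177 q [-0.132   0.0999  1.8678 -0.0048  1.1543 -0.2198]
frit_center 0.91 [0.5688 0.0457 0.029 ] [313. 157.]
frit_center 0.73 [ 0.5437 -0.0958  0.0096] [271. 315.]
frit_center 0.59 [0.427  0.0167 0.0039] [114. 173.]
0 [array([290., 235.]), array([354., 235.])]
-0.004 [array([289., 239.]), array([355., 239.])]
-0.008 [array([289., 242.]), array([356., 242.])]
[ 0.0273 -0.0065 -0.0479] [311.5839 160.5678]
[ 0.0347 -0.0071 -0.1163] [309.4741  37.9581]
```

View pics/w2c.png

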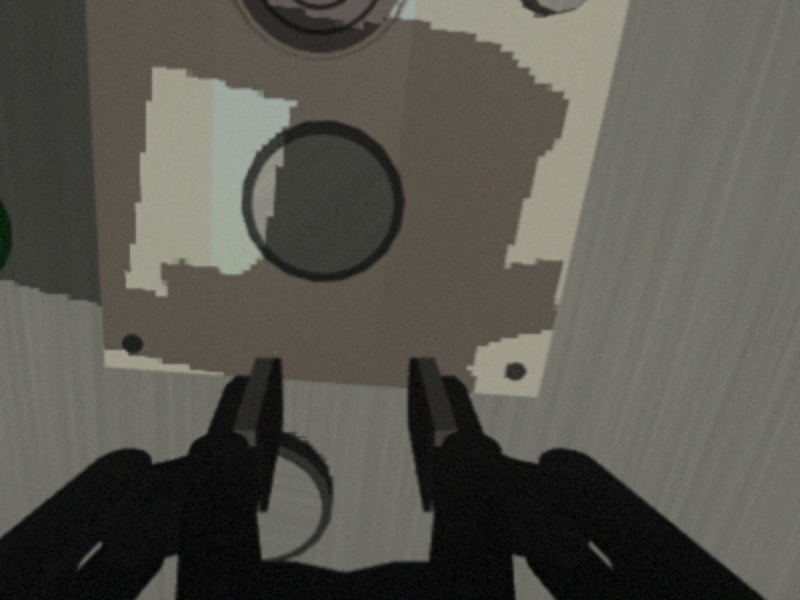

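Emit:
{"api": "arm_command", "payload": {
  "plan": [
    [[0.01, -0.003, 0, 0, 0.4, -1, 0.036], [0.01, -0.003, 0, 0, 0, 0, 0.036], [0.006, -0.001, 0, 0, 0, 0, 0.036], [0.005, 0, 0, 0, 0, 0, 0.036], [0, 0, 0, 0, 0, 0, 0.036], [0, 0, 0, 0, 0, 0, 0.036]]
  ]
}}

```text
t: 5.33
tool_pos: [0.5761, -0.0031, 0.0314]
tool_rot: [1.144, 1.241, -1.135]
contact_force: [0.0, 0.3, -0.6]
opening: 0.036
```

```bash
cat > st.py <<'E'
from h import *
np.set_printoptions(precision=4,suppress=True)
o=ctrl.get_obs();M=R.from_rotvec(o["tool_rot"]).as_matrix()
print(o["t"],o["tool_pos"],"zdir",np.degrees(np.arctan2(M[1,2],M[0,2])),"x",M[:,0],"F",o["contact_force"],o["opening"])
for P in [(.5695,.044,.033),(.5628,.112,.025)]: print(M.T@(np.array(P)-o["tool_pos"]))
E
python3 st.py
```

```text
5.3333 [ 0.5761 -0.0031  0.0314] zdir -84.74108308733136 x [ 0.0111 -0.0025 -0.9999] F [ 0.0322  0.3286 -0.584 ] 0.035966706825151705
[-0.0017 -0.0022 -0.0475]
[ 0.006  -0.0027 -0.1159]
```

Emit:
{"api": "arm_command", "payload": {
  "plan": [
    [[0.005, -0.0028, 0, 0, 0, -0.6, 0.036], [0.003, 0, 0, 0, 0, 0, 0.036], [0, 0, 0, 0, 0, 0, 0.036], [0, 0, 0, 0, 0, 0, 0.036]]
  ]
}}

```text
t: 5.67
tool_pos: [0.5737, -0.0034, 0.0241]
tool_rot: [1.138, 1.249, -1.143]
contact_force: [-0.8, -0.3, -0.4]
opening: 0.0362
```

```bash
python3 st.py
```

```text
5.6667 [ 0.5737 -0.0034  0.0241] zdir -84.7380354400702 x [-0.0001 -0.0037 -1.    ] F [-0.8227 -0.3101 -0.4202] 0.03616471359504234
[-0.0091  0.0002 -0.0476]
[-0.0014 -0.0002 -0.116 ]
```

Emit:
{"api": "arm_command", "payload": {
  "plan": [
    [[0, 0, -0.005, 0, 0, 0, 0.036], [0, 0, -0.005, 0, 0, 0, 0.036], [0, 0, -0.005, 0, 0, 0, 0.036], [0, 0, -0.005, 0, 0, 0, 0.036], [0, 0, -0.004, 0, 0, 0, 0.036], [0, 0, -0.004, 0, 0, 0, 0.036], [0, 0, -0.004, 0, 0, 0, 0.036], [0, 0, -0.004, 0, 0, 0, 0.036], [0, 0, -0.004, 0, 0, 0, 0.036], [0, 0, -0.004, 0, 0, 0, 0.036], [0, 0, -0.004, 0, 0, 0, 0.036], [0, 0, -0.004, 0, 0, 0, 0.036], [0, 0, -0.004, 0, 0, 0, 0.036], [0, 0, -0.004, 0, 0, 0, 0.036], [0, 0, -0.004, 0, 0, 0, 0.036], [0, 0, -0.004, 0, 0, 0, 0.036], [0, 0, 0, 0, 0, 0, 0.036]]
  ]
}}

```text
t: 7.08
tool_pos: [0.5674, 0.0713, 0.0241]
tool_rot: [1.138, 1.246, -1.142]
contact_force: [-0.2, -0.3, 1.1]
opening: 0.036
```

```bash
python3 st.py; python3 see.py w3.png
```

```text
7.0833 [0.5674 0.0713 0.0241] zdir -84.69381625238181 x [ 0.0018 -0.0053 -1.    ] F [-0.1873 -0.272   1.1212] 0.03602720051833336
[-0.0088 -0.0004  0.0275]
[-0.0011 -0.0008 -0.0409]
t 7.0833 tcp [0.5674 0.0713 0.0241] zdir -84.69381625238181 x [ 0.0018 -0.0053 -1.    ] F [-0.1873 -0.272   1.1212] op 0.03602720051833336 q [-0.0025  0.147   1.8832 -0.0059  1.1096 -0.0924]
frit_center 0.88 [0.4291 0.0153 0.0053] [117. 292.]
frit_center 0.86 [0.5648 0.1016 0.0277] [323. 206.]
keeper_pin 0.55 [0.6219 0.19   0.0516] [505.  14.]
```

View pics/w3.png

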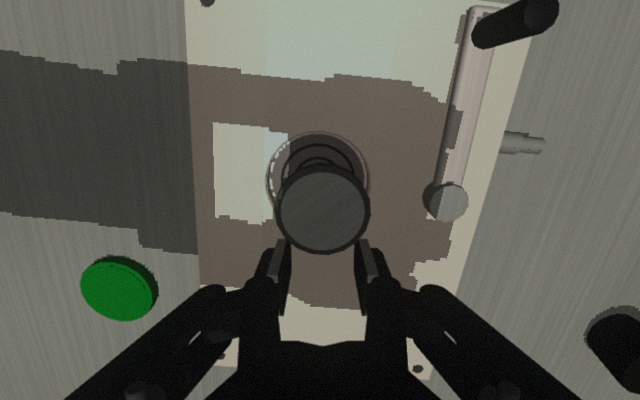

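Disc is cradled at (323,207); recess ring spans columns 266–369, centre about (317.5,180). Next I'll work out the offset.

```bash
python3 - <<'E'
from h import *
np.set_printoptions(precision=4,suppress=True)
o=ctrl.get_obs();c,T=cam("wrist",o);M=R.from_rotvec(o["tool_rot"]).as_matrix()
for uv,z in [((323,208),.033),((275.5,205),.033),((370.5,205),.033),((323,165),.033),((266,178),.025),((369,178),.025),((317.5,131),.025)]:
    P=ray(c,T,uv,z);print(uv,P,M.T@(P-o["tool_pos"]))
for z in[(.5628,.112,.025),(.5628,.139,.025),(.5358,.112,.025),(.5898,.112,.025)]:print(proj(c,T,z))
E
```

```text
(323, 208) [0.565  0.1018 0.033 ] [-0.0091  0.0005 -0.0311]
(275.5, 205) [0.5409 0.1012 0.033 ] [-0.0092 -0.0236 -0.0327]
(370.5, 205) [0.5888 0.1056 0.033 ] [-0.0091  0.0245 -0.0327]
(323, 165) [0.5629 0.124  0.033 ] [-0.0092  0.0004 -0.0534]
(266, 178) [0.5342 0.1126 0.025 ] [-0.0012 -0.0292 -0.0447]
(369, 178) [0.5876 0.1175 0.025 ] [-0.0012  0.0244 -0.0447]
(317.5, 131) [0.5588 0.139  0.025 ] [-0.0013 -0.0023 -0.0687]
[320.5896 183.8952]
[325.508  131.6589]
[268.9724 179.3752]
[371.6321 188.3779]
```

Emit:
{"api": "arm_command", "payload": {
  "plan": [
    [[0, -0.0008, -0.003, 0, 0, 0, 0.036], [0, -0.0008, -0.003, 0, 0, 0, 0.036], [0, -0.0007, -0.003, 0, 0, 0, 0.036], [0, -0.0007, -0.003, 0, 0, 0, 0.036], [0, 0, -0.001, 0, 0, 0, 0.036], [0, 0, 0, 0, 0, 0, 0.036], [0, 0, 0, 0, 0, 0, 0.036]]
  ]
}}

```text
t: 7.87
tool_pos: [0.5631, 0.0838, 0.0241]
tool_rot: [1.138, 1.245, -1.143]
contact_force: [-0.0, -0.7, 0.4]
opening: 0.036
```

```bash
python3 st.py; python3 see.py w4.png
```

```text
7.8667 [0.5631 0.0838 0.0241] zdir -84.75779469328972 x [ 0.0024 -0.0063 -1.    ] F [-0.0377 -0.7288  0.4078] 0.03602082222089537
[-0.0086  0.0028  0.0403]
[-0.0011  0.0023 -0.0281]
t 7.8667 tcp [0.5631 0.0838 0.0241] zdir -84.75779469328972 x [ 0.0024 -0.0063 -1.    ] F [-0.0377 -0.7288  0.4078] op 0.03602082222089537 q [ 0.0202  0.1413  1.8896 -0.0071  1.1084 -0.0681]
frit_center 0.67 [0.5611 0.1132 0.0221] [323. 203.]
frit_center 0.67 [0.4305 0.0156 0.0047] [128. 306.]
keeper_pin 0.7 [0.6246 0.1873 0.0523] [513.  61.]
```

View pics/w4.png

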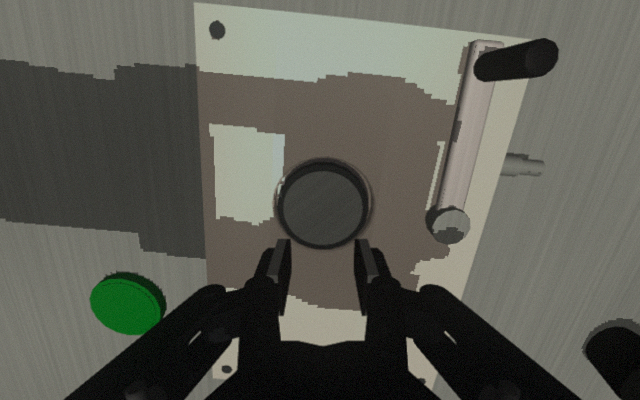

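The disc now sits inside the ring at (323,207) and looks seated. I'll back off and check.

Emit:
{"api": "arm_command", "payload": {
  "plan": [
    [[0, 0, 0.006, 0, 0, 0, 0.036], [0, 0, 0.012, 0, 0, 0, 0.036], [-0.02, 0, 0.01, 0, 0, 0, 0.036], [-0.035, 0, 0, 0, 0, 0, 0.036], [-0.035, 0, 0, 0, 0, 0, 0], [0, 0, 0, 0, 0, 0, 0], [0, 0, 0, 0, 0, 0, 0], [0, 0, 0, 0, 0, 0, 0]]
  ]
}}

```text
t: 8.73
tool_pos: [0.5637, 0.049, 0.1149]
tool_rot: [1.136, 1.247, -1.15]
contact_force: [0.9, -0.4, -0.1]
opening: 0.0001
```

```bash
python3 see.py w5.png;  python3 - <<'E'
from h import *
np.set_printoptions(precision=4,suppress=True)
c,T=cam("wrist")
for e in cut_out("wrist","frit"):
    ct=max(cv2.findContours(e["mask"].astype(np.uint8),0,1)[0],key=len)
    P=np.array([ray(c,T,p[0],.025)[:2] for p in ct]);print(e["conf"],P.min(0),P.max(0),P.mean(0),np.ptp(P,axis=0))
for e in cut_out("wrist","recess"):print("rec",e["conf"])
im=cv2.imread("pics/w5.png"); u=proj(c,T,(.5628,.112,.025)).astype(int);print(u)
cv2.imwrite("pics/w5c.png",cv2.resize(im[max(u[1]-75,0):u[1]+75,u[0]-100:u[0]+100],(800,600),interpolation=cv2.INTER_CUBIC))
E
```

```text
t 8.7333 tcp [0.5637 0.049  0.1149] zdir -84.9243657096071 x [-0.004  -0.0076 -1.    ] F [ 0.8531 -0.4093 -0.0882] op 0.00013384875047199658 q [-0.041   0.0165  1.8512 -0.0081  1.2775 -0.1273]
frit_center 0.86 [0.5601 0.1158 0.0215] [325. 120.]
frit_center 0.75 [0.4299 0.0159 0.0041] [184. 211.]
keeper_pin 0.88 [0.6236 0.1897 0.0537] [437.  13.]
0.9 [0.4151 0.0034] [0.4631 0.0516] [0.4391 0.0284] [0.048  0.0482]
0.77 [0.5344 0.0874] [0.5835 0.1369] [0.5587 0.1127] [0.0492 0.0494]
0.53 [ 0.5676 -0.0937] [ 0.577  -0.0747] [ 0.5721 -0.0834] [0.0094 0.0189]
rec 0.76
[331 126]
```

View pics/w5c.png

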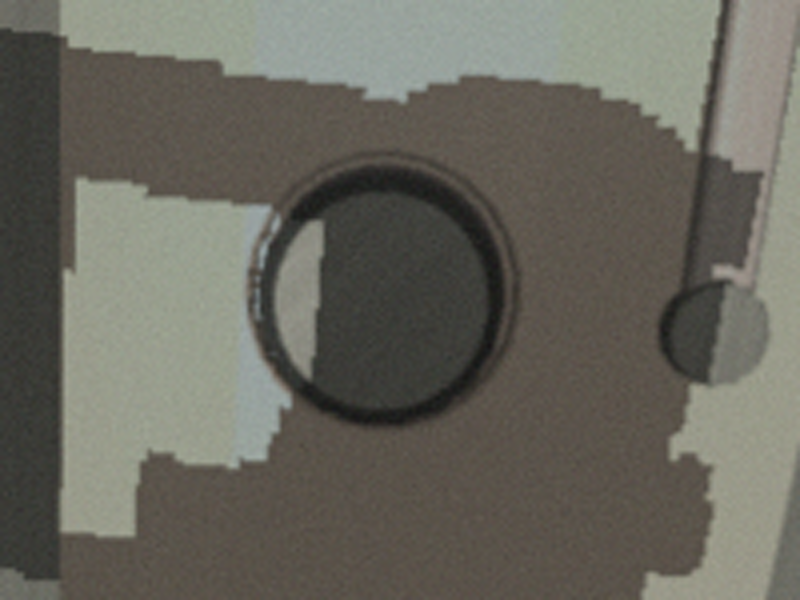

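The disc is seated. Its bright face is circular (crop 272–490 by 190–408) at deck-level scale, inside the ring, and off the recess centre by about 1 mm. Next is the keeper: fingers shut, to the +x side of the pin.

Emit:
{"api": "arm_command", "payload": {
  "plan": [
    [[0, 0.021, -0.0258, 0, 0, 0, 0], [0, 0.021, -0.0258, 0, 0, 0, 0], [0, 0.021, -0.0258, 0, 0, 0, 0], [0, 0.021, -0.0258, 0, 0, 0, 0], [0, 0.021, -0.0258, 0, 0, 0, 0], [0, 0, 0, 5, 0, 0, 0], [0, 0, 0, 0, 0, 0, 0], [0, 0, 0, 0, 0, 0, 0]]
  ]
}}

```text
t: 9.7
tool_pos: [0.6549, 0.1941, 0.1009]
tool_rot: [1.192, 1.218, -1.228]
contact_force: [-0.3, -0.4, -0.1]
opening: -0.0
```

```bash
python3 see.py w6.png;python3 - <<'E'
from h import *
o=ctrl.get_obs();M=R.from_rotvec(o["tool_rot"]).as_matrix();print(M.T@(np.array([.657,.187,.043])-o["tool_pos"]))
E
```

```text
t 9.7 tcp [0.6549 0.1941 0.1009] zdir -89.94777246075522 x [-0.021  -0.0094 -0.9997] F [-0.3498 -0.4065 -0.0865] op -3.0192215168261983e-05 q [ 0.1816  0.3039  1.554  -0.0056  1.306   0.1823]
frit_center 0.88 [0.5612 0.1133 0.0215] [225. 282.]
frit_center 0.88 [0.4269 0.0154 0.0039] [125. 341.]
keeper_pin 0.62 [0.6221 0.1881 0.0543] [279. 226.]
[0.05882731 0.00339632 0.00525999]
```

View pics/w6.png

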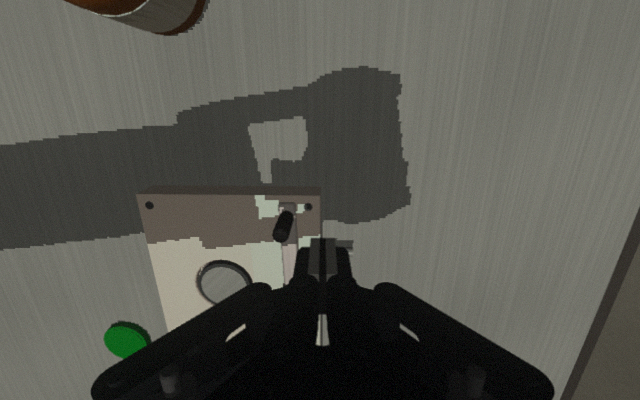

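Emit:
{"api": "arm_command", "payload": {
  "plan": [
    [[0.02, 0.001, 0.002, 0, 0.5, 1.2, 0], [0.02, 0.001, 0.002, 0, 0, 0, 0], [0.015, 0.001, 0.001, 0, 0, 0, 0], [0, 0, 0, 0, 0, 0, 0], [0, 0, 0, 0, 0, 0, 0]]
  ]
}}

```text
t: 10.32
tool_pos: [0.6587, 0.1844, 0.0485]
tool_rot: [1.215, 1.203, -1.206]
contact_force: [0.4, 0.4, 0.5]
opening: 0.0002
```

```bash
python3 - <<'E'
from h import *
np.set_printoptions(precision=4,suppress=True)
c,T=cam("wrist")
o=ctrl.get_obs();print(o["t"],o["tool_pos"],o["contact_force"],R.from_rotvec(o["tool_rot"]).as_matrix())
im=get_image("wrist")
for d in mark_of("wrist","keeper_pin"):print(d["conf"],w(T,d["at"]),proj(c,T,w(T,d["at"])))
u=(250,200);save(cv2.resize(im[100:300,130:400],(800,592)),"w7.png")
E
```

```text
10.3167 [0.6587 0.1844 0.0485] [0.4211 0.4438 0.5329] [[ 0.0071  1.     -0.0031]
 [ 0.0004 -0.0031 -1.    ]
 [-1.      0.0071 -0.0004]]
0.96 [0.6231 0.1897 0.0537] [257.6999 249.2216]
0.45 [0.5624 0.1138 0.0155] [197.2863 311.2958]
```

View pics/w7.png

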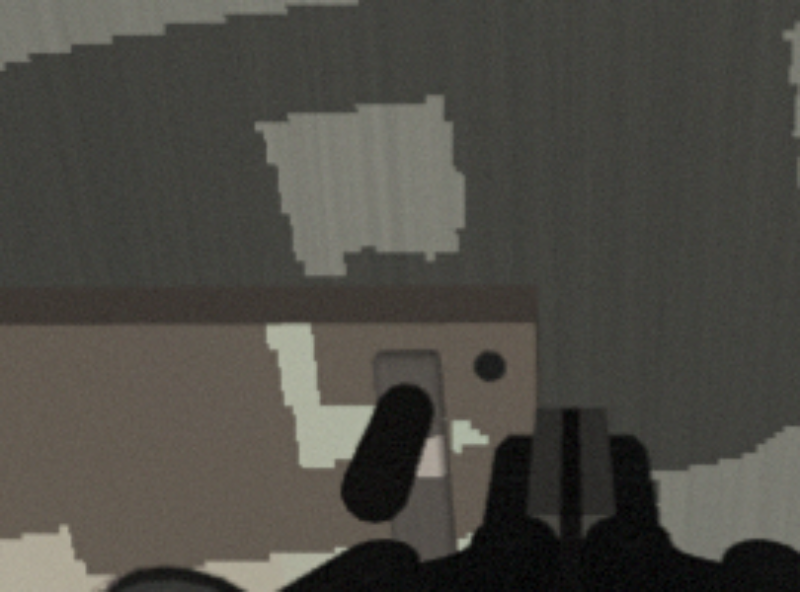

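Emit:
{"api": "arm_command", "payload": {
  "plan": [
    [[0.004, -0.005, -0.003, 0, 0, 0, 0], [0, -0.005, 0, 0, 0, 0, 0], [0, -0.0093, -0.0019, -7, 0, 0, 0], [0, -0.0093, -0.0019, -7, 0, 0, 0], [0, -0.0093, -0.0019, -7, 0, 0, 0], [0, -0.0093, -0.0019, -7, 0, 0, 0], [0, -0.0093, -0.0019, -7, 0, 0, 0], [0, 0, 0, 0, 0, 0, 0]]
  ]
}}

```text
t: 11.08
tool_pos: [0.6026, 0.1885, 0.051]
tool_rot: [0.744, 1.426, -0.724]
contact_force: [0.2, -0.3, -0.1]
opening: 0.0001
```

```bash
cat > k.py <<'E'
from h import *
np.set_printoptions(precision=4,suppress=True)
o=ctrl.get_obs();M=R.from_rotvec(o["tool_rot"]).as_matrix();p=o["tool_pos"]
th=np.degrees(np.arctan2(M[1,1],M[0,1]))
r=p[:2]-[.627,.112]; print(o["t"],p,"tooltheta",th,"pos theta",np.degrees(np.arctan2(r[1],r[0])-np.arctan2(75,20.5)),"rad",np.hypot(*r)*1e3,"(77.7) x",M[:,0],"F",o["contact_force"])
for t in(90,):
    a=np.radians(t);q=np.array([.627,.112])+[20.5e-3*np.cos(a)-.075*np.sin(a),20.5e-3*np.sin(a)+.075*np.cos(a)]
    print("target tool delta",M.T@np.r_[q-p[:2],.044-p[2]])
get_image("wrist");c,T=cam("wrist",o)
for d in mark_of("wrist","keeper_pin")[:1]:print(d["conf"],w(T,d["at"]))
get_image("top");c,T=cam("top")
for d in mark_of("top","keeper_pin")[:1]:print(d["conf"],w(T,d["at"]))
E
python3 k.py
```

```text
11.0833 [0.6026 0.1885 0.051 ] tooltheta 35.959912475120824 pos theta 32.989722788463304 rad 80.26949423353092 (77.7) x [ 0.0207  0.0036 -0.9998] F [ 0.2153 -0.3425 -0.0763]
target tool delta [ 0.0057 -0.0739  0.0155]
0.75 [0.5868 0.1768 0.0504]
0.47 [0.5874 0.1779 0.0517]
```

Emit:
{"api": "arm_command", "payload": {
  "plan": [
    [[0.003, -0.0093, -0.0014, -7, 0.5, -1, 0], [0.002, -0.0093, -0.0014, -7, 0, 0, 0], [0.001, -0.0093, -0.0016, -7, 0, 0, 0], [0.001, -0.0093, -0.0016, -7, 0, 0, 0], [0.001, -0.0093, -0.0019, -7, 0, 0, 0], [0.001, -0.0093, -0.0019, -7, 0, 0, 0], [0, 0, 0, 0, 0, 0, 0]]
  ]
}}

```text
t: 11.87
tool_pos: [0.5689, 0.1518, 0.0444]
tool_rot: [0.16, 1.556, -0.152]
contact_force: [0.3, 0.4, -0.6]
opening: 0.0001
```

```bash
python3 k.py
```

```text
11.8667 [0.5689 0.1518 0.0444] tooltheta 78.58649528750406 pos theta 70.87700288468106 rad 70.388620748027 (77.7) x [ 0.0101  0.0043 -0.9999] F [ 0.3156  0.4045 -0.6008]
target tool delta [ 0.0001 -0.0222 -0.0128]
0.95 [0.5541 0.1336 0.053 ]
```

Emit:
{"api": "arm_command", "payload": {
  "plan": [
    [[0, -0.004, -0.005, -4, 0, 0, 0], [0, -0.005, -0.005, -4, 0, 0, 0], [0, -0.005, -0.004, -3, 0, 0, 0], [0, -0.004, 0, 0, 0, 0, 0], [0, -0.002, 0, 0, 0, 0, 0], [0, 0, 0, 0, 0, 0, 0]]
  ]
}}

```text
t: 12.57
tool_pos: [0.5569, 0.1372, 0.0457]
tool_rot: [0.016, 1.556, -0.005]
contact_force: [1.0, -0.4, 0.3]
opening: 0.0003
```

```bash
python3 k.py
```

```text
12.5667 [0.5569 0.1372 0.0457] tooltheta 89.26308884133338 pos theta 85.551619473073 rad 74.49469356247917 (77.7) x [ 0.0148  0.0071 -0.9999] F [ 1.0144 -0.432   0.3463]
target tool delta [ 0.0016 -0.0047 -0.0048]
0.81 [0.5536 0.1201 0.0536]
```

Emit:
{"api": "arm_command", "payload": {
  "plan": [
    [[0, -0.003, -0.003, 0, 0, 0, 0], [0, -0.003, 0, 0, 0, 0, 0], [0, -0.002, 0, 0, 0, 0, 0], [0, 0, 0, 0, 0, 0, 0]]
  ]
}}

```text
t: 13.1
tool_pos: [0.554, 0.1316, 0.0459]
tool_rot: [0.021, 1.555, 0.0]
contact_force: [0.1, 0.7, -0.3]
opening: -0.0001
```

```bash
python3 k.py
```

```text
13.1 [0.554  0.1316 0.0459] tooltheta 89.26028483544621 pos theta 90.23963264844576 rad 75.59620705878086 (77.7) x [ 0.0163  0.0132 -0.9998] F [ 0.0935  0.6551 -0.2919]
target tool delta [ 0.0019  0.0008 -0.002 ]
0.6 [0.5625 0.1147 0.019 ]
```

Emit:
{"api": "arm_command", "payload": {
  "plan": [
    [[0, -0.003, 0, 0, 0, 0, 0], [0, -0.002, 0, 0, 0, 0, 0], [0, 0, 0, 0, 0, 0, 0]]
  ]
}}

```text
t: 13.55
tool_pos: [0.554, 0.1319, 0.0461]
tool_rot: [0.031, 1.554, 0.008]
contact_force: [-0.4, 0.8, -0.5]
opening: -0.0001
```

```bash
python3 k.py
```

```text
13.55 [0.554  0.1319 0.0461] tooltheta 89.19932846342729 pos theta 90.01247483827129 rad 75.64983849193425 (77.7) x [ 0.0173  0.0247 -0.9995] F [-0.3921  0.8051 -0.4967]
target tool delta [ 0.002   0.0005 -0.0021]
0.74 [0.552  0.1156 0.0529]
```

Emit:
{"api": "arm_command", "payload": {
  "plan": [
    [[0, -0.008, 0, 0, 0, 0, 0], [0, -0.008, 0, 0, 0, 0, 0]]
  ]
}}

```text
t: 13.92
tool_pos: [0.5541, 0.1304, 0.0467]
tool_rot: [0.063, 1.551, 0.03]
contact_force: [1.6, 41.2, -3.2]
opening: 0.0001
```

```bash
python3 k.py
```

```text
13.9167 [0.5541 0.1304 0.0467] tooltheta 88.82297541977883 pos theta 91.08941635658519 rad 75.15334761631283 (77.7) x [ 0.0202  0.0594 -0.998 ] F [ 1.6256 41.1665 -3.1557]
target tool delta [ 0.0027  0.0019 -0.0022]
0.71 [0.5497 0.1149 0.0524]
```

That's the stop: 41 N with the pin no longer moving. I'll back away, lift and check.

Emit:
{"api": "arm_command", "payload": {
  "plan": [
    [[0, 0.008, 0, 0, 0, 0, 0], [0, 0.012, 0, 0, 0, 0, 0], [-0.02, 0.015, 0, 0, 0, 0, 0], [-0.04, 0, 0, 0, 0, 0, 0], [-0.04, 0, 0, 0, 0, 0, 0], [-0.04, 0, 0, 0, 0, 0, 0], [-0.03, 0, -0.03, 0, 0, 0, 0], [0, 0, -0.03, 0, 0, 0, 0], [0, 0, -0.03, 0, 0, 0, 0], [0, 0, 0, 0, 0, 0, 0], [0, 0, 0, 0, 0, 0, 0]]
  ]
}}

```text
t: 15.03
tool_pos: [0.459, 0.154, 0.2241]
tool_rot: [0.045, 1.554, 0.011]
contact_force: [1.3, -0.4, -0.4]
opening: 0.0001
```

```bash
python3 k.py; python3 - <<'E'
from h import *
im=get_image("wrist");c,T=cam("wrist");u=proj(c,T,(.58,.112,.025)).astype(int);print(u)
t=get_image("top");
save(np.hstack([cv2.resize(im,(448,280)),cv2.resize(t[170:240,230:318],(352,280),interpolation=cv2.INTER_CUBIC)]),"end.png")
E
```

```text
15.0333 [0.459  0.154  0.2241] tooltheta 88.76426377068381 pos theta 91.26362463899767 rad 173.1310605313066 (77.7) x [ 0.0168  0.0358 -0.9992] F [ 1.3153 -0.3828 -0.3698]
target tool delta [ 0.1808 -0.0259  0.0905]
0.95 [0.5512 0.1148 0.052 ]
0.77 [0.552  0.113  0.0528]
[287 253]
```

View pics/end.png

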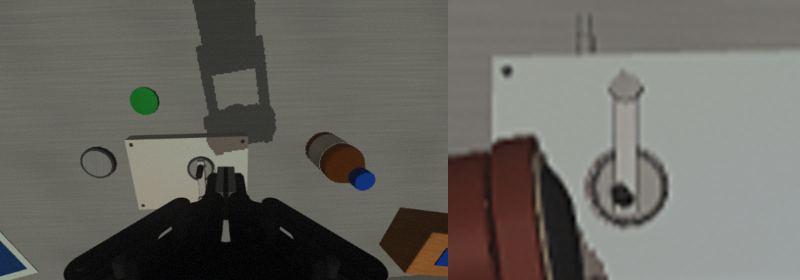

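The right-hand panel (top view) shows the bar straight across the disc from pivot (625,85) to pin (622,195), with the disc inside the recess ring. The robot is clear, so I'm handing in.

```bash
python3 -c "
from station import *
print(finish_job())"
```

```text
the job is handed in; nothing more can be done
None
```

I pushed the loose disc with two spread fingers until it dropped into the recess. Then, with the fingers shut, I pushed the keeper round by its pin to its stop. I handed in at about 15 s of the 51 s.

- **Disc:** before the keeper moved, a close-up showed it in the recess about 1 mm off centre, looking flat and flush with the deck. The last top view still showed it inside the recess ring under the bar.
- **Keeper:** it met its stop; the force rose to 41 N and the pin stopped moving. That single push was harder than it needed to be, though well under the 120 N wrist limit. I took the 40 N limit as applying to the arm and gripper body, and this was the fingertips on the pin. Both cameras then put the pin within about 1 to 3 mm of the recess line, so the keeper is about 88 to 89° round. The judged minimum is 84°.
- **Robot:** it ended about 0.2 m above the deck, touching nothing.
- **Bottle, beaker and stopper:** the arm never went near them. The last picture shows the bottle standing; I did not measure any of the three again.

One disagreement: the wrist camera placed things up to about 2 mm lower in x than the top camera, within the stated calibration error.

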